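Find the fullest screw tin in the kit carrier and hold it up

ROBOT

A 6-joint arm with a two-finger parallel gripper is mounted at the origin on the work surface. World frame = base frame: x ahead of the robot, y to its left, z up, the work surface at z = 0. Lengths are in m, angles in degrees, forces in N, time in s.
With the tool pointing down it reaches from about 0.25 to 0.8 m from the base axis. Payload 3.9 kg.
Tool frame: the origin (TCP) lies on the front face of the gripper's body, between the roots of the fingers; the fingertips stand 73 mm ahead of it and the grasp point (between the pads) lies manip.tcp_to_grasp ahead of it (manip.tcp_to_grasp is the distance from the TCP to the grasp point, in m); y points along the fingers, z is the direction in which the jaws open and shut, and the axes are right-handed (so a half turn about y gives the same grasp; the last joint's range is limited). The gripper opens to 85 mm and grips with 20 to 120 N. Pads are 22 mm wide; open, the fingers measure 114 mm over their backs; the gripper's body (76 mm by 85 mm) begins 54 mm behind the grasp point. The pads swing forward as they close: fully open they stand 13 mm farther back than shut.
Start: joints at [-64.859, 14.897, -7.913, 67.191, 0, 90], TCP at [0.223, -0.475, 0.304] pointing down, gripper open.
Joint ranges: [-159.42, 159.42], [-47.68, 98.78], [-73.54, 78.23], [-108.79, 121.32], [-90, 84.71], [-180, 180]. Speed limits (degrees/s): [147.25, 147.25, 180, 180, 180, 180].

INTERFACE

Orientations are given as a 3x3 rotation matrix whose columns are the frame's x, y, z axes.
In Python, from bench import manip gives the robot as it stands.
- The arm moves only by the tool arm_command, never from a script. Its argument "motion" is a list of rows, each a list of 7 numbers: the shift along the tool's x, y, z in m, then the turn, a rotation vector about the tool's x, y, z in rad, then the closure in counts, from 0 (fully open) to 255 (shut). A call has 1 to 12 rows; each row is the pose to reach, as a shift and turn from the pose commanded when the call began, along the tool's axes at that moment; what a row does not reach only later rows make up. A row lasts 1/8 s, in which the tool goes at most 62.5 mm and 10.7 degrees, less where a joint would pass 70% of its speed; a pose out of reach is approached as far as the arm can. A call with a gripper value outside its range is refused whole. The fingers move at their own pace and stop on an object; "grip_force" is the grip in N (left out, the last holds). Time passes only in rows, so rows that repeat a pose let the fingers close. It gives the time, the measured TCP pose, the force and the opening at its end, in the units of the state.
- manip.sense(): the state, without advancing time (a new reading comes with each control period).
- manip.grab_frame(name): name is "side" or "top"; returns the picture (400x640x3 uint8, red, green, blue); there is no depth.
- manip.camera_model(name): a dict with "vertical_fov" (degrees; the focal length in pixels is half the picture's height over the tangent of half this angle, whatever the lens; pixels are square), "cx", "cy" (the principal point, pixels), "extrinsics" (4x4, takes a point from world to camera coordinates). Camera axes: x right, y down, z forward; pixel columns grow to the right and rows downward; lengths in m; the calibration is good to about 2 mm. A picture is of the moment at which its call begins. camera_model takes no time and is no camera call.
- manip.hand_in(): hands the job in, once; it reports no verdict.
Trained networks look in the newest picture that a camera, given by its name, has taken for a name from the list of things; names that differ only in an ending like _2 or _b are one class to them, and where a whole thing is asked for, a point or a joint stands for the part that bears it (a point fixed in the world has none). Each returns a list of dicts, best first, with "conf" (0 to 1); they miss things now and then, are a little off and sometimes report something else, mostly with a low value. They report only what shows in the picture. A call takes as long as a camera call. They do not tell look-alikes from the thing itself.
- manip.boxes_of(camera, thing): "xyz" ([x, y, z] in m, in the coordinates of the camera as it stood for that picture, good to about 4 mm: the middle of the surface that is visible of it).
- manip.silhouettes(camera, thing): "mask" (400x640 bool, what is visible of it).
- manip.place_of(camera, thing): "xyz" ([x, y, z] in m, in the coordinates of the camera as it stood for that picture, good to about 4 mm: a listed point, or the origin of a listed thing).
The state is a dict: "clock": time; "joint_positions": joint angles; "joint_velocities": joint speeds; "effort": joint torques, N m; "tool_pos": TCP position; "ee_rot": TCP orientation; "contact_force": force on the tool from outside, world axes, zero at the start; "wrist_torque": the same for the moment, N m; "width": opening from 0.0 (shut) to 1.0 (fully open).
Only numpy, scipy, OpenCV 4.12 (cv2) and the standard library are available. Lean on these libraries where they do the work, as an engineer would, in place of code of your own. Each camera call takes 0.05 s, during which the arm holds its last target. There are 200 camera calls.

TASK

Push the blue kit carrier with its three screw tins along its rail until it clicks into the station detent marked by the orange block, leaving the tins standing in it. Then heft all three look-alike tins one by one, lifting each clear of its pocket, to find the heaviest, and finish while holding that one upright and still, its underside at least 10 cm above the carrier's deck, with the other two standing upright in pockets and the carrier still in the detent. Never tip a tin over, and leave the power bank, the screwdriver and the solder spool where they are.

Things in the scene. Friction and masses are not known exactly. Their poses are not given: they have to be found in the camera images.
- carrier_mid (a point): blue carrier on the rail, 84 mm wide, 330 mm long, 0.6 kg. Point: middle of its deck at pocket floor height, 38 mm above the table. x: level, across the rail, roughly away from the robot; y: along the rail, the way to push; z up. Square pockets 70 x 70 mm, 8 mm deep, centred at y = -95, 0, +95 mm. It starts 100 to 180 mm short of the station and slides with about 1 N of friction
- station (a point): where carrier_mid must come to lie; fixed to the rail, axes as the carrier's. An orange block, 20 mm wide, top 42 mm above the table, marks it 70 mm to +x (the carrier's white pointer then faces it). A spring roller climbs a hump (5 to 8 N of push) and drops into the detent, which holds the carrier within 1 mm but can be overrun; the rail ends 45 mm on. Rail base: 160 x 580 mm, 10 mm high
- carrier: the carrier as a  origin on its centre line, 38 mm below carrier_mid, at table height; same axes
- push_plate (a point): middle of the outer face of the yellow upright end plate at the carrier's -y end, to be pushed towards +y; the plate is 84 mm wide, 8 mm thick, its top 30 mm above this point, which is 85 mm above the table; axes as the carrier's. A like plate stands at the +y end (outer face 165 mm from the carrier's middle)
- tin_a_center (a point): one of three look-alike closed tins: steel cylinder 56 mm in diameter, 80 mm high, fixed green lid. Point: its centre, 40 mm above its underside; z up its axis. It starts upright in one of the carrier's pockets. Each weighs 0.15 to 0.6 kg; one of the three, not known which, is at least 0.13 kg heavier than each other one
- tin_b_center (a point): one of three look-alike closed tins: steel cylinder 56 mm in diameter, 80 mm high, fixed green lid. Point: its centre, 40 mm above its underside; z up its axis. It starts upright in one of the carrier's pockets. Each weighs 0.15 to 0.6 kg; one of the three, not known which, is at least 0.13 kg heavier than each other one
- tin_c_center (a point): one of three look-alike closed tins: steel cylinder 56 mm in diameter, 80 mm high, fixed green lid. Point: its centre, 40 mm above its underside; z up its axis. It starts upright in one of the carrier's pockets. Each weighs 0.15 to 0.6 kg; one of the three, not known which, is at least 0.13 kg heavier than each other one
- tin_a: the body of that tin: origin at the centre of its underside, 40 mm below its centre
- tin_b: the body of that tin: origin at the centre of its underside, 40 mm below its centre
- tin_c: the body of that tin: origin at the centre of its underside, 40 mm below its centre
- powerbank: white power bank 70 x 140 x 15 mm lying on the table beyond the rail, origin at the centre of its underside; bystander: leave it alone
- screwdriver: screwdriver lying on the table beyond the rail, origin at its underside near the middle; bystander: leave it alone
- spool: spool of solder, 55 mm in diameter, 40 mm high, standing on the table to the left of the rail, origin at the centre of its underside; bystander: leave it alone
There are look-alikes about, which are no part of the job. Leave any pink, purple or yellow look-alike of the tin_b alone.

How it is judged:
By the outcome, as a careful person would: the job done as asked, in the order asked, and still so for the second after the job is handed in, while the arm keeps its last pose, push and grip.
It also fails if it takes over 67 s, if anything falls off the work surface, if the arm or the gripper's body presses on something with over 40 N, if the wrist force passes 120 N, or if a joint passes its speed limit or range.

## Working session

There is one attempt and no reset: what is moved stays moved. The work goes in short steps, Python scripts to look and compute and a tool call to move; the robot and the scene stay as the last step left them, time stands still between calls to the robot, and variables do not carry over. Pictures are saved under pics/ and viewed, about 8 in all and at most 12, crops included, and the job is handed in when it is done.

Besides the shell and the picture viewer there is one more tool, called after "Request:" in YAML: its name, and indented under it one key for each argument. arm_command: Moves the arm, as the interface text tells. Its arguments: {"type":"object","properties":{"motion":{"type":"array","items":{"type":"array","items":{"type":"number"}}},"grip_force":{"type":"number"}},"required":["motion"]}

```bash
ls; mkdir -p pics; cat > h.py <<'E'
import numpy as np, cv2
from bench import manip
def w(cam,p):
    E=np.array(manip.camera_model(cam)["extrinsics"]); return np.linalg.inv(E)@np.append(p,1)
def save(cam,fn):
    im=manip.grab_frame(cam); cv2.imwrite('pics/'+fn,im[:,:,::-1]); return im
def pix(cam,P):
    m=manip.camera_model(cam); E=np.array(m["extrinsics"]); q=E@np.append(P,1)
    f=200/np.tan(np.radians(m["vertical_fov"]/2)); return np.array([m["cx"]+f*q[0]/q[2],m["cy"]+f*q[1]/q[2]])
def ray(cam,u,v,z):
    m=manip.camera_model(cam); E=np.linalg.inv(np.array(m["extrinsics"]))
    f=200/np.tan(np.radians(m["vertical_fov"]/2)); d=E[:3,:3]@np.array([(u-m["cx"])/f,(v-m["cy"])/f,1]); o=E[:3,3]
    return o+d*(z-o[2])/d[2]
E
cat > a.py <<'E'
from h import *
np.set_printoptions(precision=4,suppress=True)
s=manip.sense(); print({k:s[k] for k in s}); print(manip.tcp_to_grasp)
a=save('top','t1.png'); b=save('side','s1.png')
for c in('top','side'):
    m=manip.camera_model(c); print(c,m)
    for n in('carrier_mid','station','push_plate','tin_a_center','powerbank','screwdriver','spool'):
        try: print(c,n,[(np.round(w(c,d["xyz"])[:3],4),round(d["conf"],2),np.round(pix(c,w(c,d["xyz"])[:3]))) for d in manip.place_of(c,n)])
        except Exception as e: print(n,e)
E
python3 a.py
```

```text
pics
{'clock': 0.0, 'joint_positions': array([-64.8593,  14.9344,  -7.9856,  67.1913,  -0.0018,  89.9981]), 'joint_velocities': array([-0.0221, -0.0039,  0.0231, -0.042 ,  0.1267,  0.1072]), 'effort': array([  0.0008, -40.5676,  25.3925,   0.0187,   0.0001,   0.    ]), 'tool_pos': array([ 0.2228, -0.4748,  0.3031]), 'ee_rot': array([[-0.9053, -0.0009,  0.4249],
       [-0.4249,  0.0017, -0.9053],
       [ 0.    , -1.    , -0.0019]]), 'contact_force': array([-0.6522, -0.769 ,  1.1543]), 'wrist_torque': array([0.0005, 0.027 , 0.0553]), 'width': 1.0013119852003836}
0.0539
top {'vertical_fov': 57.18003762865413, 'cx': 328.84329549769643, 'cy': 204.91527314402373, 'extrinsics': array([[-0.017 , -0.9998,  0.0123,  0.0456],
       [-0.9938,  0.0155, -0.1097,  0.5529],
       [ 0.1095, -0.0141, -0.9939,  0.864 ],
       [ 0.    ,  0.    ,  0.    ,  1.    ]])}
top carrier_mid []
top station [(array([0.511 , 0.0912, 0.0383]), 0.87, array([306., 223.]))]
top push_plate [(array([ 0.4924, -0.2526,  0.0868]), 0.96, array([457., 227.])), (array([ 0.4946, -0.1857,  0.0389]), 0.18, array([422., 227.]
[... 401 characters left out ...]
92],
       [-0.252 ,  0.4952, -0.8314,  0.1993],
       [ 0.3613, -0.7488, -0.5556,  0.7669],
       [ 0.    ,  0.    ,  0.    ,  1.    ]])}
side carrier_mid [(array([ 0.5004, -0.0895,  0.0387]), 0.58, array([370., 199.]))]
side station [(array([0.5114, 0.0865, 0.0403]), 0.98, array([338., 236.]))]
side push_plate [(array([ 0.4928, -0.2543,  0.0846]), 0.97, array([394., 157.]))]
side tin_a_center [(array([ 0.5089, -0.0874,  0.0804]), 0.56, array([368., 184.]))]
side powerbank [(array([0.7795, 0.1641, 0.001 ]), 0.9, array([221., 235.]))]
side screwdriver [(array([ 0.7534, -0.1731,  0.002 ]), 0.87, array([299., 174.]))]
side spool [(array([0.4781, 0.4235, 0.0028]), 0.78, array([271., 380.]))]
```

```bash
cd pics; python3 -c "
import cv2
a=cv2.imread('t1.png');b=cv2.imread('s1.png')
cv2.imwrite('c1.png',cv2.resize(a[80:300,180:560],None,fx=2,fy=2,interpolation=2));cv2.imwrite('c2.png',cv2.resize(b[50:350,160:560],None,fx=2,fy=2,interpolation=2))"
```

```text
(no output)
```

View pics/c1.png

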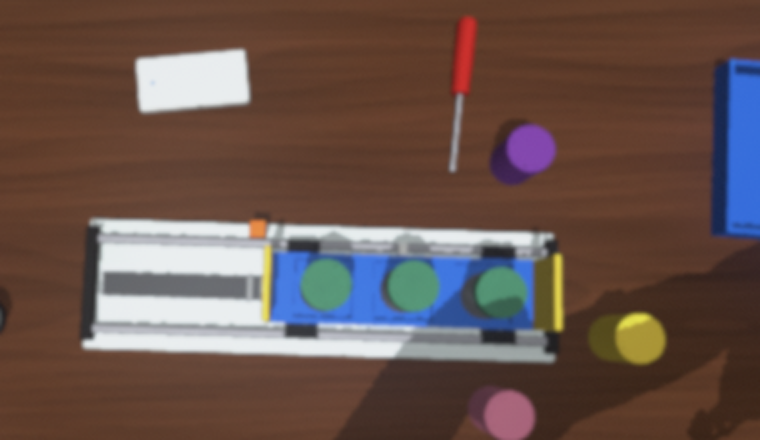

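View pics/c2.png

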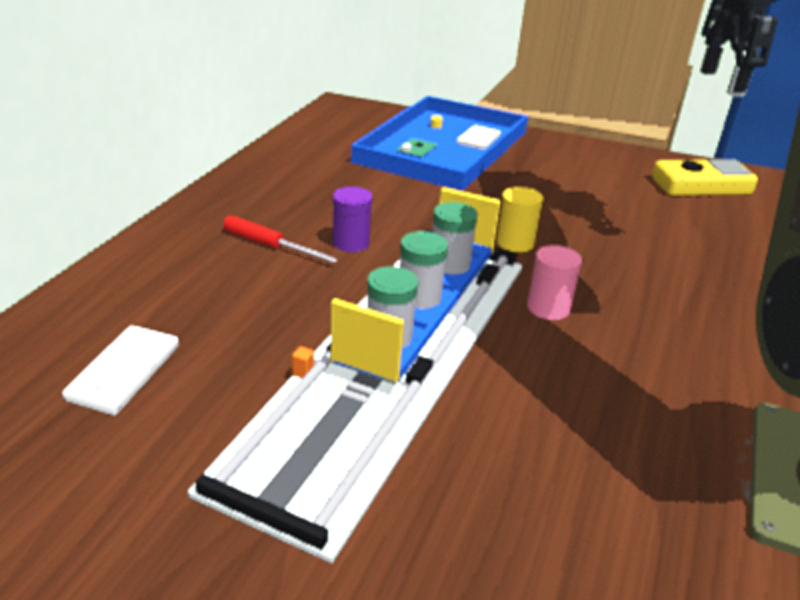

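Top crop: the three green-lidded tins stand in the carrier at crop (326,285), (413,286) and (501,291). Those fit the description because they have green lids, a steel body and sit in pockets. The purple (530,148), yellow (640,338) and pink (509,415) cylinders on the table are look-alikes, to be left alone. The orange block is at (258,228).

```bash
cat > b.py <<'E'
from h import *
np.set_printoptions(precision=4,suppress=True)
P=lambda cu,cv,z: ray('top',180+cu/2,80+cv/2,z)
for n,u,v,z in(('orange',258,228,.042),('yellow',640,338,.08),('pink',509,415,.08),('purple',530,148,.08),('plate far top',558,291,.115),('front plate top',267,283,.115),('tin1',326,285,.118),('tin2',413,286,.118),('tin3',501,291,.118),('railTL',92,220,.01),('railTR',555,236,.01),('railBL',83,348,.01),('railBR',555,361,.01)): print(n,P(u,v,z))
s=manip.sense();R=s['ee_rot'];p=s['tool_pos']
for t in([.4906,-.289,.25],[.4906,-.289,.145]): print(R.T@(np.array(t)-p))
E
python3 b.py
```

```text
orange [0.5795 0.0841 0.042 ]
yellow [ 0.4408 -0.3517  0.08  ]
pink [ 0.3573 -0.1975  0.08  ]
purple [ 0.6639 -0.2371  0.08  ]
plate far top [ 0.4942 -0.2478  0.115 ]
front plate top [0.5082 0.072  0.115 ]
tin1 [0.5048 0.0075 0.118 ]
tin2 [ 0.5021 -0.0877  0.118 ]
tin3 [ 0.4951 -0.184   0.118 ]
railTL [0.5972 0.2921 0.01  ]
railTR [ 0.5682 -0.2866  0.01  ]
railBL [0.4391 0.301  0.01  ]
railBR [ 0.4132 -0.278   0.01  ]
[-0.3213  0.0539 -0.0549]
[-0.3213  0.1589 -0.0549]
```

Request:
arm_command:
  motion:
    - [-0.036,0.006,-0.006,0,-0.12,0,255]
    - [-0.072,0.012,-0.012,0,-0.24,0,255]
    - [-0.108,0.018,-0.018,0,-0.36,0,255]
    - [-0.144,0.024,-0.024,0,-0.48,0,255]
    - [-0.18,0.03,-0.03,0,-0.6,0,255]
    - [-0.216,0.036,-0.036,0,-0.72,0,255]
    - [-0.252,0.042,-0.042,0,-0.84,0,255]
    - [-0.288,0.048,-0.048,0,-0.96,0,255]
    - [-0.321,0.054,-0.055,0,-1.081,0,255]
    - [-0.321,0.09,-0.055,0,-1.081,0,255]
    - [-0.321,0.125,-0.055,0,-1.081,0,255]
    - [-0.321,0.159,-0.055,0,-1.081,0,255]
  grip_force: 30

```text
clock: 2.3
tool_pos: [0.4905, -0.2889, 0.1439]
ee_rot: [[-0.051, 0.0, 0.999], [-0.999, -0.0, -0.051], [0.0, -1.0, 0.0]]
contact_force: [0.2, 0.1, -0.6]
width: 0.001
```

Request:
arm_command:
  motion:
    - [-0.01,0,0,0,0,0,255]
    - [-0.018,0,0,0,0,0,255]
    - [-0.022,0,0,0,0,0,255]
    - [-0.026,0,0,0,0,0,255]
    - [-0.03,0,0,0,0,0,255]
    - [-0.034,0,0,0,0,0,255]

```text
clock: 3.05
tool_pos: [0.493, -0.2562, 0.1461]
ee_rot: [[-0.052, 0.003, 0.999], [-0.999, -0.003, -0.052], [0.003, -1.0, 0.003]]
contact_force: [0.9, -4.4, 2.7]
width: -0.002
```

Request:
arm_command:
  motion:
    - [-0.006,0,0,0,0,0,255]
    - [-0.014,0,0,0,0,0,255]
    - [-0.024,0,0,0,0,0,255]
    - [-0.036,0,0,0,0,0,255]
    - [-0.048,0,0,0,0,0,255]
    - [-0.06,0,0,0,0,0,255]
    - [-0.072,0,0,0,0,0,255]
    - [-0.084,0,0,0,0,0,255]
    - [-0.096,0,0,0,0,0,255]
    - [-0.107,0,0,0,0,0,255]
    - [-0.116,0,0,0,0,0,255]
    - [-0.122,0,0,0,0,0,255]

```text
clock: 4.55
tool_pos: [0.4989, -0.1335, 0.1458]
ee_rot: [[-0.051, 0.002, 0.999], [-0.999, -0.002, -0.051], [0.001, -1.0, 0.002]]
contact_force: [0.3, -6.3, 5.5]
width: -0.005
```

```bash
cat > c.py <<'E'
from h import *
import sys
np.set_printoptions(precision=4,suppress=True)
f=sys.argv[1]
yd=np.array([.0506,.9987,0]); S=np.array([.5105,.0885,.038])
a=save('top','t%s.png'%f); b=save('side','s%s.png'%f)
for c in('top','side'):
    for n in('carrier_mid','push_plate','station'):
        print(c,n,[(w(c,d["xyz"])[:3],round(d["conf"],2),'s=%.4f'%((w(c,d["xyz"])[:3]-S)@yd)) for d in manip.place_of(c,n)[:2]])
# views: crop around station
u,v=pix('top',S); x,y=int(u),int(v)
A=cv2.resize(a[y-75:y+75,x-110:x+150],None,fx=3,fy=3,interpolation=2)[:,:,::-1]
cv2.imwrite('pics/c%s.png'%f,A)
s=manip.sense();print(s['clock'],s['tool_pos'],s['contact_force'])
E
python3 c.py 3
```

```text
top carrier_mid [(array([0.5079, 0.0437, 0.0387]), 0.57, 's=-0.0448')]
top push_plate [(array([ 0.4974, -0.123 ,  0.0826]), 0.75, 's=-0.2119')]
top station []
side carrier_mid [(array([0.506 , 0.0477, 0.042 ]), 0.65, 's=-0.0410')]
side push_plate [(array([ 0.5003, -0.1189,  0.0849]), 0.93, 's=-0.2076')]
side station [(array([ 0.4963, -0.0502,  0.043 ]), 0.31, 's=-0.1392')]
4.95 [ 0.4987 -0.1322  0.1454] [1.1351 2.6258 5.2554]
```

Request:
arm_command:
  motion:
    - [-0.005,0,0,0,0,0,255]
    - [-0.01,0,0,0,0,0,255]
    - [-0.015,0,0,0,0,0,255]
    - [-0.019,0,0,0,0,0,255]
    - [-0.022,0,0,0,0,0,255]
    - [-0.024,0,0,0,0,0,255]

```text
clock: 5.7
tool_pos: [0.4998, -0.11, 0.1455]
ee_rot: [[-0.052, 0.001, 0.999], [-0.999, -0.002, -0.052], [0.002, -1.0, 0.001]]
contact_force: [0.1, -5.1, 5.1]
width: 0.002
```

Request:
arm_command:
  motion:
    - [-0.002,0,0,0,0,0,255]
    - [-0.004,0,0,0,0,0,255]
    - [-0.006,0,0,0,0,0,255]

```text
clock: 6.08
tool_pos: [0.5001, -0.1043, 0.1455]
ee_rot: [[-0.052, 0.001, 0.999], [-0.999, -0.003, -0.052], [0.003, -1.0, 0.001]]
contact_force: [-0.3, -7.9, 5.5]
width: 0.002
```

Request:
arm_command:
  motion:
    - [-0.0015,0,0,0,0,0,255]
    - [-0.003,0,0,0,0,0,255]

```text
clock: 6.32
tool_pos: [0.5001, -0.1035, 0.1456]
ee_rot: [[-0.053, 0.0, 0.999], [-0.999, -0.008, -0.053], [0.008, -1.0, 0.001]]
contact_force: [-0.8, -14.2, 5.0]
width: 0.001
```

Request:
arm_command:
  motion:
    - [-0.0015,0,0,0,0,0,255]
    - [-0.003,0,0,0,0,0,255]

```text
clock: 6.58
tool_pos: [0.5002, -0.1014, 0.1456]
ee_rot: [[-0.054, 0.0, 0.999], [-0.998, -0.01, -0.054], [0.01, -1.0, 0.001]]
contact_force: [0.1, -11.7, 5.8]
width: 0.002
```

Request:
arm_command:
  motion:
    - [-0.001,0,0,0,0,0,255]
    - [-0.002,0,0,0,0,0,255]

```text
clock: 6.82
tool_pos: [0.5004, -0.0965, 0.1455]
ee_rot: [[-0.052, 0.001, 0.999], [-0.999, -0.002, -0.052], [0.002, -1.0, 0.001]]
contact_force: [-0.3, -4.7, 5.6]
width: 0.003
```

Request:
arm_command:
  motion:
    - [-0.001,0,0,0,0,0,255]
    - [-0.002,0,0,0,0,0,255]

```text
clock: 7.08
tool_pos: [0.5006, -0.0937, 0.1455]
ee_rot: [[-0.052, 0.001, 0.999], [-0.999, -0.0, -0.052], [0.0, -1.0, 0.001]]
contact_force: [0.9, -2.1, 5.4]
width: 0.005
```

Request:
arm_command:
  motion:
    - [-0.001,0,0,0,0,0,255]
    - [-0.002,0,0,0,0,0,255]

```text
clock: 7.32
tool_pos: [0.5007, -0.0912, 0.1454]
ee_rot: [[-0.051, 0.001, 0.999], [-0.999, 0.001, -0.051], [-0.001, -1.0, 0.001]]
contact_force: [1.5, -0.9, 5.9]
width: 0.003
```

```bash
python3 c.py 4
```

```text
top carrier_mid [(array([0.5112, 0.0852, 0.036 ]), 0.94, 's=-0.0033')]
top push_plate [(array([ 0.5006, -0.077 ,  0.0833]), 0.64, 's=-0.1658')]
top station [(array([ 0.779 ,  0.1704, -0.0001]), 0.42, 's=0.0954')]
side carrier_mid [(array([0.5098, 0.0851, 0.0416]), 0.56, 's=-0.0035')]
side push_plate [(array([ 0.5022, -0.0773,  0.0881]), 0.83, 's=-0.1660')]
side station []
7.725 [ 0.5007 -0.0907  0.1454] [-0.1305  0.422   6.1998]
```

View pics/c4.png

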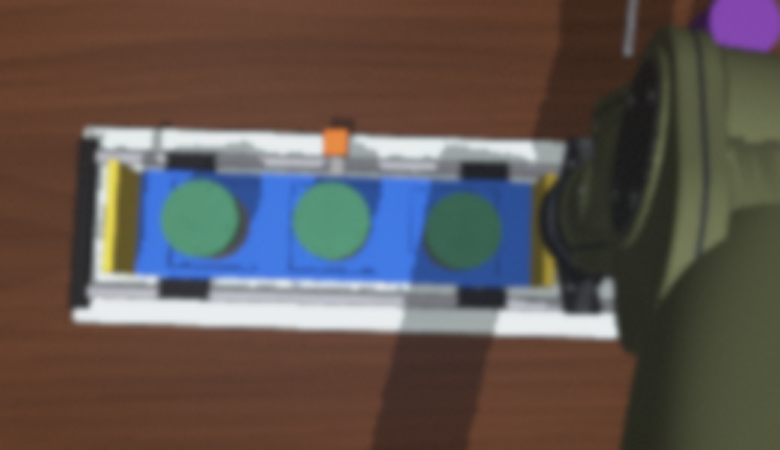

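The white pointer (336,165) faces the orange block (336,140), and the push force has dropped to zero, so the carrier is in the detent. All three tins are standing, with lids at (200,219), (332,221) and (463,232). Next I compute the tin positions and the moves.

```bash
cat > d.py <<'E'
from h import *
np.set_printoptions(precision=4,suppress=True)
S=np.array([.5105,.0885,.038]);u0,v0=map(int,pix('top',S));yd=np.array([.0506,.9987,0])
a=cv2.imread('pics/t4.png')
hsv=cv2.cvtColor(a,cv2.COLOR_BGR2HSV)
m=cv2.inRange(hsv,(60,60,40),(92,255,255)); n,_,st,ce=cv2.connectedComponentsWithStats(m)
s=manip.sense();R=s['ee_rot'];p=s['tool_pos']
for i in range(1,n):
    if st[i,4]>200:
        q=ray('top',*ce[i],.118); print(ce[i],st[i,4],q,'s=%.4f lat=%.4f'%((q-S)@yd,(q-S)@[.9987,-.0506,0]),'tool shift',R.T@(q-p))
print(p)
E
python3 d.py
```

```text
[581.4737 147.0572] 437 [ 0.6662 -0.5338  0.118 ] s=-0.6136 lat=0.1870 tool shift [0.4342 0.0267 0.1877]
[ 46.6501 202.3939] 523 [0.559  0.6519 0.118 ] s=0.5651 lat=0.0199 tool shift [-0.7445  0.029   0.0206]
[263.7402 219.4803] 508 [0.5141 0.1804 0.118 ] s=0.0919 lat=-0.0010 tool shift [-0.2713  0.028  -0.0003]
[307.2772 220.0945] 487 [0.5113 0.0855 0.118 ] s=-0.0030 lat=0.0009 tool shift [-0.1764  0.0278  0.0016]
[350.6938 223.7002] 467 [ 0.5019 -0.0092  0.118 ] s=-0.0980 lat=-0.0037 tool shift [-0.0813  0.0276 -0.003 ]
[ 0.5007 -0.0907  0.1454]
```

Request:
arm_command:
  motion:
    - [0.004,0,0,0,0,0,255]
    - [0.004,-0.045,0,0,0,0,255]
    - [0.004,-0.085,0,0,0,0,255]
    - [-0.03,-0.09,-0.001,0,0,0,0]
    - [-0.06,-0.09,-0.002,0,0,0,0]
    - [-0.081,-0.085,-0.003,0,0,0,0]
    - [-0.081,-0.065,-0.003,0,0,0,0]
    - [-0.081,-0.055,-0.003,0,0,0,0]
    - [-0.081,-0.055,-0.003,0,0,0,0]

```text
clock: 8.85
tool_pos: [0.5004, -0.0104, 0.1987]
ee_rot: [[-0.051, -0.003, 0.999], [-0.999, 0.0, -0.051], [-0.0, -1.0, -0.003]]
contact_force: [-0.3, 0.2, 0.6]
width: 1.001
```

```bash
cat > f.py <<'E'
from h import *
import sys
np.set_printoptions(precision=4,suppress=True)
F=[];J=[]
for i in range(8):
    manip.grab_frame('top' if len(sys.argv)<2 else 'side'); s=manip.sense(); F.append(s['contact_force']); J.append(s['effort'])
print('F',np.mean(F,0),np.std(F,0)[2],'eff',np.mean(J,0)[1:4],s['tool_pos'],s['width'],s['clock'])
E
python3 f.py
```

```text
F [ 0.0325 -0.0247  0.0307] 0.5061819949684956 eff [-39.354   22.5874   0.0169] [ 0.5018 -0.0104  0.2003] 1.0041912507210973 9.25
```

Request:
arm_command:
  motion:
    - [0,0.02,0,0,0,0,0]
    - [0,0.042,0,0,0,0,0]
    - [0,0.056,0,0,0,0,0]
    - [0,0.06,0,0,0,0,0]
    - [0,0.06,0,0,0,0,255]
    - [0,0.06,0,0,0,0,255]
    - [0,0.06,0,0,0,0,255]
    - [0,0.06,0,0,0,0,255]
    - [0,0.06,0,0,0,0,255]
    - [0,0.06,0,0,0,0,255]
  grip_force: 40

```text
clock: 10.5
tool_pos: [0.5017, -0.0102, 0.1407]
ee_rot: [[-0.051, 0.001, 0.999], [-0.999, 0.0, -0.051], [-0.0, -1.0, 0.001]]
contact_force: [-2.0, 0.6, 5.3]
width: 0.645
```

Request:
arm_command:
  motion:
    - [0,-0.005,0,0,0,0,255]
    - [0,-0.016,0,0,0,0,255]
    - [0,-0.03,0,0,0,0,255]
    - [0,-0.044,0,0,0,0,255]
    - [0,-0.055,0,0,0,0,255]
    - [0,-0.06,0,0,0,0,255]
    - [0,-0.06,0,0,0,0,255]
    - [0,-0.06,0,0,0,0,255]

```text
clock: 11.5
tool_pos: [0.5011, -0.0103, 0.1995]
ee_rot: [[-0.051, -0.001, 0.999], [-0.999, 0.0, -0.051], [0.0, -1.0, -0.001]]
contact_force: [-0.3, 0.1, -5.3]
width: 0.648
```

```bash
python3 f.py side; python3 - <<'E'
from h import *
im=save('side','s5.png'); cv2.imwrite('pics/c5.png',cv2.resize(im[100:330,220:480],None,fx=2.6,fy=2.6)[:,:,::-1])
E
```

```text
F [ 0.1859  0.0374 -5.5727] 0.49218163525091585 eff [-42.3646  24.599    0.0082] [ 0.5014 -0.0103  0.1998] 0.6452699142288685 11.9
```

View pics/c5.png

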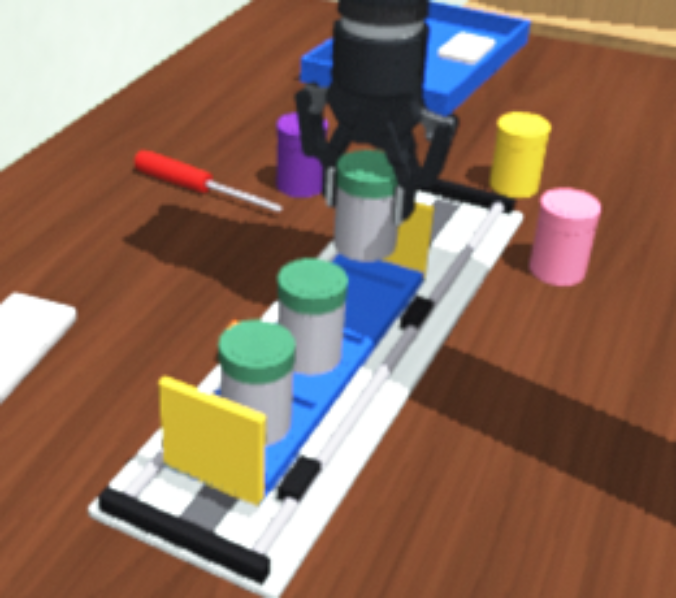

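The first tin (−y pocket) hangs upright at crop (367,205). It weighs about 5.6 N (0.57 kg). The other two stand at (312,315) and (257,380). I'm putting it back and going to the middle one.

Request:
arm_command:
  motion:
    - [0,0.01,0,0,0,0,255]
    - [0,0.025,0,0,0,0,255]
    - [0,0.04,0,0,0,0,255]
    - [0,0.05,0,0,0,0,255]
    - [0,0.056,0,0,0,0,255]
    - [0,0.0595,0,0,0,0,255]
    - [0,0.0595,0,0,0,0,255]
    - [0,0.0595,0,0,0,0,0]
    - [0,0.0595,0,0,0,0,0]
    - [0,0.0595,0,0,0,0,0]
    - [0,0.0595,0,0,0,0,0]
    - [0,0.0595,0,0,0,0,0]

```text
clock: 13.45
tool_pos: [0.5015, -0.0103, 0.1404]
ee_rot: [[-0.051, 0.0, 0.999], [-0.999, -0.0, -0.051], [0.0, -1.0, 0.0]]
contact_force: [0.4, -0.1, 0.0]
width: 0.998
```

Request:
arm_command:
  motion:
    - [0,-0.02,0,0,0,0,0]
    - [0,-0.05,0,0,0,0,0]
    - [-0.02,-0.06,0.001,0,0,0,0]
    - [-0.06,-0.06,0.003,0,0,0,0]
    - [-0.09,-0.06,0.005,0,0,0,0]
    - [-0.096,-0.06,0.005,0,0,0,0]
    - [-0.096,-0.06,0.005,0,0,0,0]
    - [-0.096,-0.06,0.005,0,0,0,0]

```text
clock: 14.45
tool_pos: [0.5111, 0.0844, 0.2003]
ee_rot: [[-0.052, -0.0, 0.999], [-0.999, -0.001, -0.052], [0.001, -1.0, -0.0]]
contact_force: [-0.3, -0.8, 0.0]
width: 1.003
```

```bash
python3 f.py side; python3 - <<'E'
from h import *
im=save('side','s6.png'); cv2.imwrite('pics/c6.png',cv2.resize(im[100:330,220:480],None,fx=2.6,fy=2.6)[:,:,::-1])
E
```

```text
F [-0.0973 -0.1444  0.0355] 0.4602084041298024 eff [-41.2093  22.9325   0.0043] [0.5114 0.085  0.2004] 1.0010499076848827 14.85
```

View pics/c6.png

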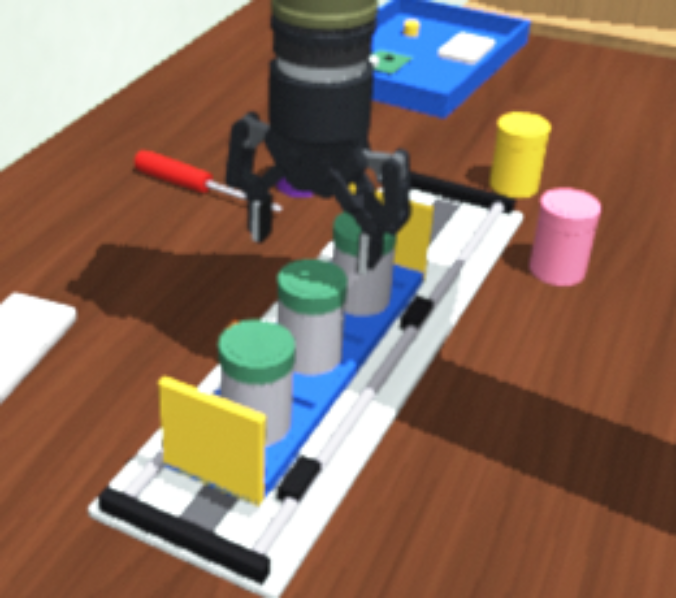

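The first tin stands back in its pocket at crop (362,265), and the gripper is over the middle tin at (312,315).

Request:
arm_command:
  motion:
    - [0,0.02,0,0,0,0,0]
    - [0,0.042,0,0,0,0,0]
    - [0,0.056,0,0,0,0,0]
    - [0,0.06,0,0,0,0,0]
    - [0,0.06,0,0,0,0,255]
    - [0,0.06,0,0,0,0,255]
    - [0,0.06,0,0,0,0,255]
    - [0,0.06,0,0,0,0,255]
    - [0,0.06,0,0,0,0,255]
    - [0,0.06,0,0,0,0,255]
  grip_force: 40

```text
clock: 16.15
tool_pos: [0.5116, 0.0854, 0.1412]
ee_rot: [[-0.051, 0.001, 0.999], [-0.999, 0.0, -0.051], [-0.0, -1.0, 0.001]]
contact_force: [-1.0, 0.1, 5.5]
width: 0.649
```

Request:
arm_command:
  motion:
    - [0,-0.005,0,0,0,0,255]
    - [0,-0.016,0,0,0,0,255]
    - [0,-0.03,0,0,0,0,255]
    - [0,-0.044,0,0,0,0,255]
    - [0,-0.055,0,0,0,0,255]
    - [0,-0.06,0,0,0,0,255]
    - [0,-0.06,0,0,0,0,255]
    - [0,-0.06,0,0,0,0,255]

```text
clock: 17.15
tool_pos: [0.511, 0.0853, 0.2]
ee_rot: [[-0.051, -0.001, 0.999], [-0.999, -0.0, -0.051], [0.0, -1.0, -0.001]]
contact_force: [-0.3, -0.2, -2.6]
width: 0.645
```

```bash
python3 f.py side; python3 - <<'E'
from h import *
im=save('side','s7.png'); cv2.imwrite('pics/c7.png',cv2.resize(im[100:330,220:480],None,fx=2.6,fy=2.6)[:,:,::-1])
E
```

```text
F [-0.2025 -0.0466 -2.3052] 0.5601208043293184 eff [-42.5454  23.7705   0.0071] [0.5113 0.0853 0.2002] 0.6501811765472334 17.55
```

The middle tin weighs about 2.3 N (0.24 kg). I'm putting it back and going to the third.

Request:
arm_command:
  motion:
    - [0,0.01,0,0,0,0,255]
    - [0,0.025,0,0,0,0,255]
    - [0,0.04,0,0,0,0,255]
    - [0,0.05,0,0,0,0,255]
    - [0,0.056,0,0,0,0,255]
    - [0,0.0595,0,0,0,0,255]
    - [0,0.0595,0,0,0,0,255]
    - [0,0.0595,0,0,0,0,0]
    - [0,0.0595,0,0,0,0,0]
    - [0,0.0595,0,0,0,0,0]
    - [0,0.0595,0,0,0,0,0]
    - [0,0.0595,0,0,0,0,0]

```text
clock: 19.1
tool_pos: [0.5114, 0.0853, 0.1409]
ee_rot: [[-0.051, 0.0, 0.999], [-0.999, 0.0, -0.051], [-0.0, -1.0, 0.0]]
contact_force: [0.4, 0.2, -0.5]
width: 0.998
```

Request:
arm_command:
  motion:
    - [0,-0.02,0,0,0,0,0]
    - [0,-0.05,0,0,0,0,0]
    - [-0.02,-0.06,0,0,0,0,0]
    - [-0.06,-0.06,-0.001,0,0,0,0]
    - [-0.09,-0.06,-0.002,0,0,0,0]
    - [-0.095,-0.06,-0.002,0,0,0,0]
    - [-0.095,-0.06,-0.002,0,0,0,0]
    - [-0.095,-0.06,-0.002,0,0,0,0]

```text
clock: 20.1
tool_pos: [0.5139, 0.1797, 0.2006]
ee_rot: [[-0.052, -0.001, 0.999], [-0.999, -0.001, -0.052], [0.001, -1.0, -0.001]]
contact_force: [0.3, -0.0, -0.4]
width: 1.004
```

```bash
python3 f.py side; python3 - <<'E'
from h import *
im=save('side','s8.png'); cv2.imwrite('pics/c8.png',cv2.resize(im[100:330,220:480],None,fx=2.6,fy=2.6)[:,:,::-1])
E
```

```text
F [-0.1629  0.0796 -0.0947] 0.19118362831208505 eff [-43.7555  23.219    0.0031] [0.5143 0.18   0.201 ] 0.9973848227300468 20.5
```

View pics/c8.png

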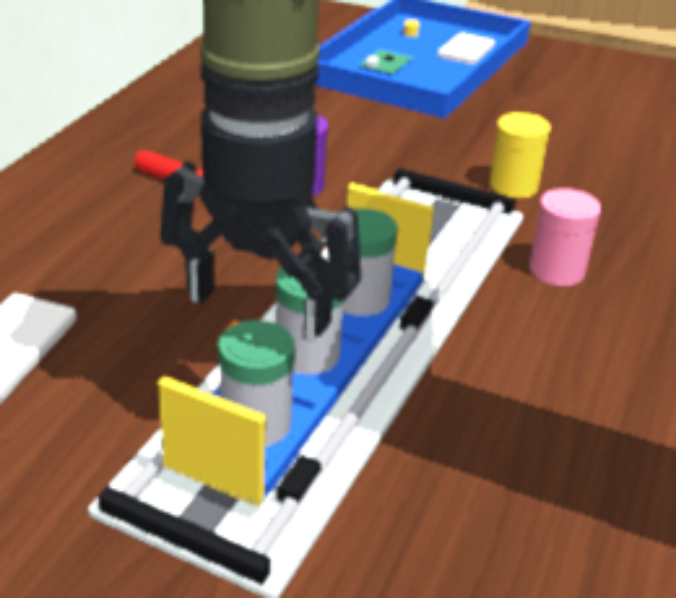

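All three tins stand in their pockets at crop (367,265), (312,315) and (257,385), and the gripper is over the third, near the +y plate.

Request:
arm_command:
  motion:
    - [0,0.02,0,0,0,0,0]
    - [0,0.042,0,0,0,0,0]
    - [0,0.056,0,0,0,0,0]
    - [0,0.06,0,0,0,0,0]
    - [0,0.06,0,0,0,0,255]
    - [0,0.06,0,0,0,0,255]
    - [0,0.06,0,0,0,0,255]
    - [0,0.06,0,0,0,0,255]
    - [0,0.06,0,0,0,0,255]
    - [0,0.06,0,0,0,0,255]
  grip_force: 40

```text
clock: 21.8
tool_pos: [0.5145, 0.1805, 0.1418]
ee_rot: [[-0.051, 0.001, 0.999], [-0.999, 0.001, -0.051], [-0.001, -1.0, 0.001]]
contact_force: [-2.0, 0.5, 5.8]
width: 0.645
```

Request:
arm_command:
  motion:
    - [0,-0.005,0,0,0,0,255]
    - [0,-0.016,0,0,0,0,255]
    - [0,-0.03,0,0,0,0,255]
    - [0,-0.044,0,0,0,0,255]
    - [0,-0.055,0,0,0,0,255]
    - [0,-0.06,0,0,0,0,255]
    - [0,-0.06,0,0,0,0,255]
    - [0,-0.06,0,0,0,0,255]

```text
clock: 22.8
tool_pos: [0.5139, 0.1802, 0.2005]
ee_rot: [[-0.051, -0.001, 0.999], [-0.999, -0.0, -0.051], [0.0, -1.0, -0.001]]
contact_force: [0.3, 0.2, -3.1]
width: 0.645
```

```bash
python3 f.py side; python3 - <<'E'
from h import *
im=save('side','s9.png')
E
```

```text
F [-0.0401  0.1854 -2.907 ] 0.5636461139888447 eff [-45.3491  24.1741   0.006 ] [0.5142 0.1803 0.2007] 0.6500439680649354 23.2
```

The third weighs about 2.8 N (0.29 kg), so the heaviest is the first tin (−y pocket, 0.57 kg). I'm putting the third back and returning to it.

Request:
arm_command:
  motion:
    - [0,0.01,0,0,0,0,255]
    - [0,0.025,0,0,0,0,255]
    - [0,0.04,0,0,0,0,255]
    - [0,0.05,0,0,0,0,255]
    - [0,0.056,0,0,0,0,255]
    - [0,0.0595,0,0,0,0,255]
    - [0,0.0595,0,0,0,0,255]
    - [0,0.0595,0,0,0,0,0]
    - [0,0.0595,0,0,0,0,0]
    - [0,0.0595,0,0,0,0,0]
    - [0,0.0595,0,0,0,0,0]
    - [0,0.0595,0,0,0,0,0]

```text
clock: 24.75
tool_pos: [0.5142, 0.1803, 0.1414]
ee_rot: [[-0.051, -0.0, 0.999], [-0.999, 0.0, -0.051], [0.0, -1.0, -0.0]]
contact_force: [-0.3, 0.1, -0.2]
width: 1.002
```

Request:
arm_command:
  motion:
    - [0,-0.02,0,0,0,0,0]
    - [0,-0.05,0,0,0,0,0]
    - [0.02,-0.06,0,0,0,0,0]
    - [0.06,-0.06,-0.001,0,0,0,0]
    - [0.1,-0.06,-0.002,0,0,0,0]
    - [0.14,-0.06,-0.003,0,0,0,0]
    - [0.175,-0.06,-0.003,0,0,0,0]
    - [0.19,-0.06,-0.003,0,0,0,0]
    - [0.191,-0.06,-0.003,0,0,0,0]
    - [0.191,-0.06,-0.003,0,0,0,0]

```text
clock: 26.0
tool_pos: [0.5014, -0.0099, 0.2012]
ee_rot: [[-0.051, -0.0, 0.999], [-0.999, 0.0, -0.051], [-0.0, -1.0, -0.0]]
contact_force: [-0.5, 0.1, 0.0]
width: 1.0
```

```bash
python3 c.py 10; python3 - <<'E'
import cv2,numpy as np
a=cv2.imread('pics/c10.png'); b=cv2.imread('pics/s10.png')
b=cv2.resize(b[100:330,220:480],(0,0),fx=1.95,fy=1.95); a=a[:, :520]*1; a=a[:,-540:]
a=cv2.resize(a,(0,0),fx=.55,fy=.55)
o=np.zeros((max(a.shape[0],b.shape[0]),a.shape[1]+b.shape[1],3),np.uint8); o[:a.shape[0],:a.shape[1]]=a;o[:b.shape[0],a.shape[1]:]=b
cv2.imwrite('pics/d10.png',o)
E
```

```text
top carrier_mid [(array([0.5104, 0.0903, 0.0387]), 0.96, 's=0.0018'), (array([0.5142, 0.1874, 0.0384]), 0.69, 's=0.0989')]
top push_plate []
top station []
side carrier_mid [(array([0.5044, 0.0886, 0.0435]), 0.71, 's=-0.0002')]
side push_plate [(array([ 0.5029, -0.075 ,  0.0854]), 0.87, 's=-0.1637'), (array([ 0.5049, -0.0099,  0.0812]), 0.72, 's=-0.0986')]
side station []
26.4 [ 0.5015 -0.0099  0.2014] [-0.6974  0.5397  0.28  ]
```

View pics/d10.png

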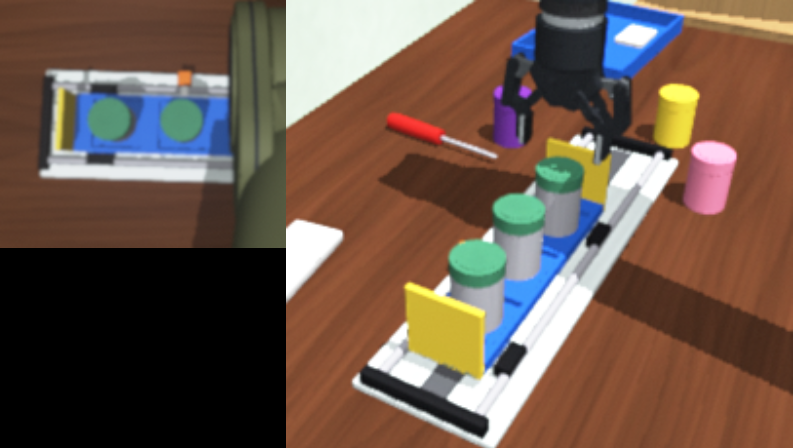

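All three tins are upright (side view (560,195), (518,235), (478,285)). The pointer still meets the orange block at (184,78) in the top view. Now I grasp the heaviest tin and lift it 13 cm.

Request:
arm_command:
  motion:
    - [0,0.02,0,0,0,0,0]
    - [0,0.042,0,0,0,0,0]
    - [0,0.056,0,0,0,0,0]
    - [0,0.061,0,0,0,0,0]
    - [0,0.061,0,0,0,0,255]
    - [0,0.061,0,0,0,0,255]
    - [0,0.061,0,0,0,0,255]
    - [0,0.061,0,0,0,0,255]
    - [0,0.061,0,0,0,0,255]
    - [0,0.061,0,0,0,0,255]
  grip_force: 45

```text
clock: 27.65
tool_pos: [0.5018, -0.0103, 0.1412]
ee_rot: [[-0.051, 0.001, 0.999], [-0.999, 0.0, -0.051], [-0.0, -1.0, 0.001]]
contact_force: [-1.3, -0.1, 6.8]
width: 0.643
```

Request:
arm_command:
  motion:
    - [0,-0.005,0,0,0,0,255]
    - [0,-0.016,0,0,0,0,255]
    - [0,-0.032,0,0,0,0,255]
    - [0,-0.05,0,0,0,0,255]
    - [0,-0.07,0,0,0,0,255]
    - [0,-0.09,0,0,0,0,255]
    - [0,-0.11,0,0,0,0,255]
    - [0,-0.125,0,0,0,0,255]
    - [0,-0.133,0,0,0,0,255]
    - [0,-0.135,0,0,0,0,255]
    - [0,-0.135,0,0,0,0,255]
    - [0,-0.135,0,0,0,0,255]

```text
clock: 29.15
tool_pos: [0.5011, -0.0103, 0.2747]
ee_rot: [[-0.051, -0.001, 0.999], [-0.999, 0.0, -0.051], [0.0, -1.0, -0.001]]
contact_force: [0.3, 0.2, -5.3]
width: 0.651
```

```bash
python3 f.py; python3 c.py 11; python3 - <<'E'
from h import *
a=cv2.imread('pics/t11.png'); b=cv2.imread('pics/s11.png')
for d in manip.place_of('side','tin_a_center'): print(w('side',d['xyz'])[:3],d['conf'])
cv2.imwrite('pics/d11.png',np.hstack([cv2.resize(a[130:300,220:400],None,fx=2,fy=2,interpolation=2),cv2.resize(b[50:335,190:510],(382,340))]))
# shift of carrier front plate in top view vs pic 4
g4,g11=[cv2.cvtColor(cv2.imread('pics/t%d.png'%i),cv2.COLOR_BGR2GRAY)[185:255,215:300].astype(np.float32) for i in(4,11)]
print(cv2.phaseCorrelate(g4,g11,cv2.createHanningWindow(g4.shape[::-1],cv2.CV_32F)))
E
```

```text
F [ 0.2166  0.0734 -5.5485] 0.5791452951164064 eff [-41.1965  26.7672   0.0104] [ 0.5015 -0.0103  0.2753] 0.645395798239898 29.55
top carrier_mid [(array([0.5115, 0.0887, 0.0377]), 0.73, 's=0.0002')]
top push_plate []
top station [(array([0.7765, 0.1689, 0.0004]), 0.58, 's=0.0937')]
side carrier_mid [(array([0.5134, 0.0879, 0.0412]), 0.26, 's=-0.0005')]
side push_plate [(array([ 0.5052, -0.0748,  0.0883]), 0.63, 's=-0.1634')]
side station []
29.95 [ 0.5015 -0.0103  0.2754] [ 0.9283  0.8448 -5.332 ]
[0.51282769 0.09005616 0.076787  ] 0.74
((-0.5270353518685127, -0.11661459776025396), 0.9470066008744417)
```

View pics/d11.png

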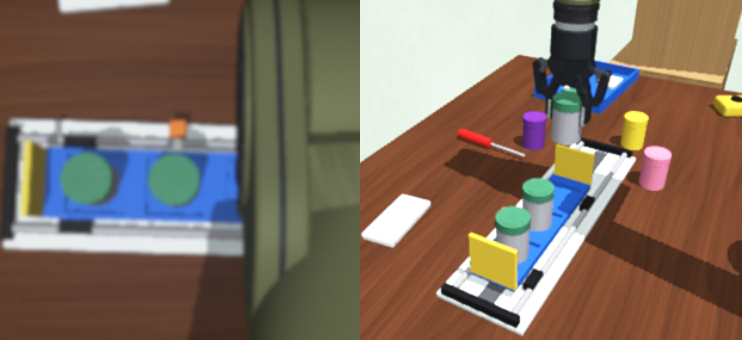

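The heaviest tin is held upright at (566,118) in the side view, and the other two stand at (538,205) and (513,235). The top-view correlation suggests the carrier has shifted about 0.5 px since the push. I'll check the pointer against the orange block more finely.

```bash
python3 - <<'E'
from h import *
for i in (4,10,11):
    a=cv2.imread('pics/t%d.png'%i).astype(np.float32); h=cv2.cvtColor(a.astype(np.uint8),cv2.COLOR_BGR2HSV)
    om=cv2.inRange(h,(5,130,100),(18,255,255))[180:215,290:330]; v,u=np.nonzero(om); 
    g=[cv2.cvtColor(cv2.imread('pics/t%d.png'%k),cv2.COLOR_BGR2GRAY).astype(np.float32) for k in(4,i)]
    def pc(r): 
        A,B=[x[r] for x in g]; return np.round(cv2.phaseCorrelate(A,B,cv2.createHanningWindow(A.shape[::-1],cv2.CV_32F)),2) if 0 else np.round(cv2.phaseCorrelate(A,B,cv2.createHanningWindow(A.shape[::-1],cv2.CV_32F))[0],2)
    print(i,'orange',u.mean()+290,v.mean()+180,'static railend',pc(np.s_[185:255,205:226]),'plate',pc(np.s_[195:240,222:244]),'blocks',pc(np.s_[190:208,245:280]),'tin1',pc(np.s_[200:236,246:282]),'tin2',pc(np.s_[200:236,290:325]))
m=[cv2.resize(cv2.imread('pics/t%d.png'%i)[185:245,215:335],None,fx=6,fy=6,interpolation=cv2.INTER_CUBIC)[:290] for i in(4,11)]
cv2.imwrite('pics/d12.png',np.vstack(m))
print(pix('top',[.5795,.0841,.042]))
E
```

```text
4 orange 308.52173913043475 192.7826086956522 static railend [-0. -0.] plate [-0.   0.5] blocks [-0. -0.] tin1 [0. 0.] tin2 [-0.  0.]
10 orange 308.72463768115944 192.56521739130434 static railend [0.07 0.04] plate [-0.29  0.57] blocks [-0.53  0.11] tin1 [-0.38 -0.45] tin2 [-0.62 -0.5 ]
11 orange 308.5 192.64705882352942 static railend [-0.11 -0.05] plate [-0.27  0.51] blocks [-0.62  0.03] tin1 [-0.33 -0.5 ] tin2 [-0.5  -0.53]
[309.00489834 193.98835627]
```

View pics/d12.png

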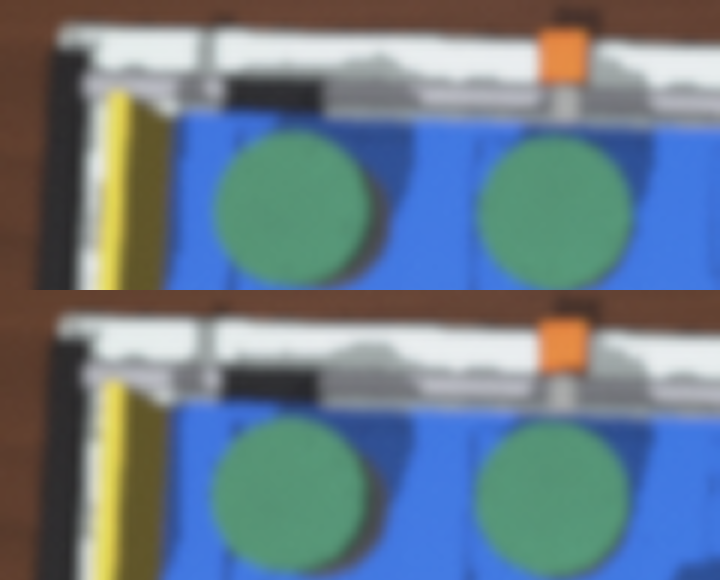

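```bash
python3 - <<'E'
from h import *
y=np.array([.0506,.9987,0])
P=np.array([.5105,.0885,.11])+.165*y
print('px per mm',pix('side',P+.001*y)-pix('side',P), pix('side',P))
u,v=map(int,pix('side',P)); r=np.s_[v-5:v+45,u-28:u+28]
G={i:cv2.cvtColor(cv2.imread('pics/s%d.png'%i),cv2.COLOR_BGR2GRAY)[r].astype(np.float32) for i in(4,5,6,7,10,11)}
T=cv2.createHanningWindow(G[4].shape[::-1],cv2.CV_32F)
for i in G: print(i,np.round(cv2.phaseCorrelate(G[11],G[i],T)[0],2))
E
```

```text
px per mm [-0.29034302  0.32605695] [298.69564876 256.90031731]
4 [ 0.27 -0.16]
5 [ 0.25 -0.08]
6 [ 0.16 -0.3 ]
7 [ 0.26 -0.23]
10 [-0.06 -0.16]
11 [0. 0.]
```

```bash
python3 -c "
from bench import manip
s=manip.sense();print(s['clock'],s['tool_pos'],s['contact_force'],s['width'],abs(s['joint_velocities']).max())
print(manip.hand_in())"
```

```text
30.0 [ 0.50151568 -0.01026946  0.27543261] [-0.66773099 -0.01254986 -6.03153082] 0.6466291131594786 0.14433433387425854
the job is handed in; nothing more can be done
None
```

I pushed the carrier along its rail until it dropped into the detent and hefted all three tins. I handed the job in at 30.0 s, holding the heaviest tin upright. The hand-in reported no verdict.

| Tin | Force | Mass |
|---|---|---|
| −y pocket | 5.6 N | about 0.57 kg |
| middle pocket | 2.3 N | about 0.24 kg |
| +y pocket | 2.8 N | about 0.29 kg |

- **Held tin:** it is the one from the −y pocket. Its underside is about 13 cm above the deck by my calculation, and the arm was still. It read 5.5 N on the final lift, matching the first heft.
- **Other tins:** the last pictures show both standing upright in their pockets.
- **Carrier:** the push force peaked at about 14 N near the hump, above the stated 5 to 8 N, then fell to zero. The white pointer lines up with the orange block.
- **Bystanders:** I never touched the power bank, screwdriver, spool or coloured look-alikes. The power bank, screwdriver and look-alikes look unmoved in the last side picture. I did not re-check the spool.

**Carrier position:** it was about 1 mm short of its final spot just after the push. It settled onto centre during the hefting, probably around the third tin. The network position estimates scattered by about 3 mm, so I relied on the pointer alignment instead.

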